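# Strip a faulty work lamp down into the rework tray

### The arm

A 7-joint arm with a two-finger parallel gripper is mounted at the origin on the work surface. World frame = base frame: x ahead of the robot, y to its left, z up, the work surface at z = 0. Lengths are in mm, angles in rad, forces in N, time in s.
With the tool pointing down it reaches from about 425 to 825 mm from the base axis. Payload 3.6 kg.
Tool frame: the origin (TCP) lies midway between the tips of the shut fingers; the grasp point (between the pads) lies 19 mm behind it (robot.hold_point_z is the distance from the TCP to the grasp point, in mm); y points along the fingers, z is the direction in which the jaws open and shut, and the axes are right-handed (so a half turn about y gives the same grasp; the last joint's range is limited). The gripper opens to 85 mm and grips with 20 to 120 N. Pads are 22 mm wide; open, the fingers measure 114 mm over their backs; the gripper's body (76 mm by 85 mm) begins 54 mm behind the grasp point. The pads swing forward as they close: fully open they stand 13 mm farther back than shut.
Start: joints at [-1.222, 0.615, -0.013, 1.423, 0.008, 1.103, -0.04], TCP at [237.922, 604.86, 231.297] pointing down, gripper open.
Joint ranges: [-3.12, 3.12], [-0.3, 2.06], [-1.34, 1.32], [0.26, 2.42], [-1.36, 4.5], [0.01, 1.98], [-2.84, 2.84]. Speed limits (rad/s): [2.79, 2.79, 3.14, 3.14, 3.14, 3.14, 3.14].

### API

Orientations are given as a rotation vector (axis times angle).
In Python, from rig import robot gives the robot as it stands.
- The arm moves only by the shell command python3 -m crank 'ROWS' [FORCE]. ROWS is JSON, a list of rows, each a list of 7 numbers: the shift along the tool's x, y, z in m, then the turn, a rotation vector about the tool's x, y, z in rad, then the gripper command: -1 is shut, 1 is fully open, values between are in proportion. In form: [[tx, ty, tz, ax, ay, az, fingers], ...]. A call has 1 to 12 rows; each row is the pose to reach, as a shift and turn from the pose measured when the call began, along the tool's axes at that moment; what a row does not reach only later rows make up. A row lasts 1/10 s, in which the tool goes at most 50 mm and 8.59 degrees, less where a joint would pass 70% of its speed; a pose out of reach is approached as far as the arm can. A call with a gripper value outside its range is refused whole. The fingers move at their own pace and stop on an object; FORCE is the grip in N (left out, the last holds). Time passes only in rows, so rows that repeat a pose let the fingers close. It gives the time, the measured TCP pose, the force and the opening at its end, in the units of the state.
- robot.get_obs(): the state, without advancing time (a new reading comes with each control period).
- robot.snapshot(name): name is "side" or "top" or "wrist"; returns a dict with "image" (400x640x3 uint8, red, green, blue), "depth" (400x640 float32, mm along the optical axis (not along the pixel's ray), 0 where there is no reading), "K" (3x3 intrinsics, pixels), "k1" (the pictures are not rectified: a ray, as slopes to the right and down, at radius r is drawn at 1 + k1 r^2 times it, then the intrinsics apply), "extrinsics" (4x4, takes a point from camera to world coordinates). Camera axes: x right, y down, z forward; pixel columns grow to the right and rows downward; lengths in mm; the calibration is good to about 2 mm. A picture is of the moment at which its call begins.
- robot.close_job(): hands the job in, once; it reports no verdict.
Trained networks look in the newest picture that a camera, given by its name, has taken for a name from the list of things; names that differ only in an ending like _2 or _b are one class to them, and where a whole thing is asked for, a point or a joint stands for the part that bears it (a point fixed in the world has none). Each returns a list of dicts, best first, with "confidence" (0 to 1); they miss things now and then, are a little off and sometimes report something else, mostly with a low value. They report only what shows in the picture. A call takes as long as a camera call. They do not tell look-alikes from the thing itself.
- robot.spot_in(camera, query): "xyz" ([x, y, z] in mm, in world coordinates, good to about 4 mm: the middle of the surface that is visible of it).
- robot.outline_of(camera, query): "pixels" (400x640 bool, what is visible of it).
- robot.mark_of(camera, query): "xyz" ([x, y, z] in mm, in world coordinates, good to about 4 mm: a listed point, or the origin of a listed thing).
The state is a dict: "t": time; "q": joint angles; "joint_vel": joint speeds; "tau": joint torques, N m; "eef_pos": TCP position; "tcp_rot": TCP orientation; "force": force on the tool from outside, world axes, zero at the start; "wrist_torque": the same for the moment, N m; "opening": finger opening in mm.
Only numpy, scipy, OpenCV 4.12 (cv2) and the standard library are available. Lean on these libraries where they do the work, as an engineer would, in place of code of your own. Each camera call takes 0.05 s, during which the arm holds its last target.

### The job

The lamp on the holding fixture is to be stripped for rework: press the spring catch down until the clamp springs clear, then take the lamp apart from the top: cover first, then the driver can under it, then the LED module, and set each in the parts tray as it comes off. The cover goes in the widest bay, the driver can in the narrowest and the LED module in the middle-sized bay, each standing upright just as it stood in the lamp. Set the parts down gently without dropping them, and leave the finished lamp, the screwdriver and the carton where they are.

Things in the scene. Friction and masses are not known exactly. Their poses are not given: they have to be found in the camera images.
- fixture: Fixed steel plate 130 x 130 x 12 mm with a tongue to +x (145 mm from origin). On it the lamp's round black housing, open at the top: outside 116 mm, bore 89 mm, rim 48 mm and inner floor 20 mm above the bench. Origin: on the bench under the lamp's axis; z up; x points from the lamp to the clamp and catch. Cover, can and module are nested in the housing on this axis.
- catch (a joint): Push-to-release catch: 0 = up, 0.014 m = fully pressed, straight down against a spring (2.6 N at first, 7.3 N at the bottom). Beyond about 0.008 m its tooth frees the clamp, which springs clear by itself within a second; keep it pressed that long. It then comes back up by itself.
- catch_top (a point): Centre of the flat round top of the catch's grey push button, 26 mm across, 84 mm above the bench when up, 122 mm from the lamp's axis along the fixture's +x. The clamp's metal is all below 66 mm above the bench and at least 15 mm away from this centre, on the side of the lamp.
- clamp (a joint): Sprung clamp bar, turning about an upright post 80 mm from the lamp's axis along the fixture's +x: 0 = shut, its tip over the cover's flange so that the cover cannot be lifted; 1.5 rad = sprung clear. Held shut by the catch; it stays clear once sprung. Steel bar 57 x 14 x 8 mm, its top 62 mm above the bench.
- clamp_tip (a point): Top of the tip of the clamp bar, 33 mm from its post; when shut it lies 47 mm from the lamp's axis over the cover's flange, 62 mm above the bench.
- cover_mid (a point): Cover: grey cap, 100 mm high, open below; point on its axis half-way up, z up. Dome 84 mm across from -50 mm to its flat roof at +12; flange 116 mm across at -40 to -35, lying on the housing's rim; on the roof a round black gland to grip, 28 mm across, +12 to +50. Its lowest 10 mm sit in the housing and it hides the driver can: lift straight up 60 mm or more. 0.14-0.28 kg.
- driver_mid (a point): Driver can: steel box 56 mm along its x, 40 mm along its y (grip this width), 64 mm high, open below; point at its centre half-way up, z up. It stands over the module's block with 2 mm play, its top 90 mm above the bench in the lamp, hidden in the cover at the start. Lift straight up 65 mm or more before moving sideways. 0.15-0.31 kg.
- module_mid (a point): LED module, 60 mm high; point on its axis half-way up, z up. Aluminium disc 84 mm across, 6 mm thick, underside at -30 mm, with a finned block in the centre 44 mm along its x, 28 mm along its y (grip this width), up to +30. Lies loose on the housing's inner floor, x and y as the driver can's. Lift straight up 35 mm or more. 0.20-0.39 kg.
- tray: Fixed grey plastic parts tray, 144 mm (x) by 338 mm (y), floor 4 mm thick, walls 4 mm thick with tops 24 mm above the bench; three open bays in a row along its y, each 136 mm deep along its x. Origin: on the bench under its centre; z up.
- bay_wide (a point): Centre of the floor of the widest bay, 136 mm along the tray's y, at the tray's +y end (97 mm from its centre); 4 mm above the bench. Axes as the tray's.
- bay_medium (a point): Centre of the floor of the middle-sized bay, 110 mm along the tray's y, between the other two (30 mm to -y from the tray's centre). Axes as the tray's.
- bay_narrow (a point): Centre of the floor of the narrowest bay, 76 mm along the tray's y, at the tray's -y end (127 mm from its centre). Axes as the tray's.
- finished_lamp: Bystander: a finished black round lamp lying lens up, 104 mm across, 48 mm high; origin at the centre of its underside.
- screwdriver: Bystander: a screwdriver lying on the bench, about 200 mm long.
- carton: Bystander: a closed cardboard box, 90 x 130 x 55 mm; origin at the centre of its underside.
Mind the look-alikes: they are no part of the job. What is shaped like the part that bears cover_mid but blue is not meant. What is shaped like the fixture but green is not meant.

How it is judged (in metres and radians):
On the way, in this order (a step that is already met when the one before it is completed fails the run):
1. the catch is pressed and the clamp has sprung clear (over 1.2 rad) (value of joint clamp above 1.2 rad), for 0.2 s.
2. the cover stands upright in the widest bay (x of cover_mid in the frame of bay_wide between -0.02 and 0.02 m and y of cover_mid in the frame of bay_wide between -0.02 and 0.02 m and z of cover_mid in the frame of bay_wide between 0.046 and 0.054 m and angle between cover_mid's own z axis and vertical below 0.1 rad), for 0.2 s.
3. the driver can stands upright in the narrowest bay (x of driver_mid in the frame of bay_narrow between -0.052 and 0.052 m and y of driver_mid in the frame of bay_narrow between -0.022 and 0.022 m and z of driver_mid in the frame of bay_narrow between 0.028 and 0.036 m and angle between driver_mid's own z axis and vertical below 0.1 rad), for 0.2 s.
4. the LED module stands upright in the middle-sized bay (x of module_mid in the frame of bay_medium between -0.032 and 0.032 m and y of module_mid in the frame of bay_medium between -0.02 and 0.02 m and z of module_mid in the frame of bay_medium between 0.026 and 0.034 m and angle between module_mid's own z axis and vertical below 0.1 rad), for 0.2 s.
At the end, for the whole second after the job is handed in: Clamp clear (over 1.2 rad); cover, driver can and LED module at rest, upright (0.1 rad), on the floor (4 mm) of the widest, narrowest and middle bay; off the bay centre in tray x, y by at most: cover 20, 20 mm; can 52, 22 mm; module 32, 20 mm (anywhere wholly inside the bay passes) (all of step 2 and all of step 3 and all of step 4 and value of joint clamp above 1.2 rad and linear speed of each of cover, driver, module below 0.02 m/s); the robot touches nothing.
It fails at once if the cover is let fall (drops free at over 0.7 m/s, a fall of about 25 mm) (linear speed of cover above 0.7 m/s and contact force between the fingers and cover below 0.05 N).
It fails at once if the driver can is let fall (drops free at over 0.7 m/s, a fall of about 25 mm) (linear speed of driver above 0.7 m/s and contact force between the fingers and driver below 0.05 N).
It fails at once if the LED module is let fall (drops free at over 0.7 m/s, a fall of about 25 mm) (linear speed of module above 0.7 m/s and contact force between the fingers and module below 0.05 N).
It fails at once if the finished lamp, the screwdriver or the carton is moved more than 30 mm (distance of any of finished_lamp, screwdriver, carton from where it was at the start of the episode above 0.03 m).
It also fails if it takes over 72 s, if anything falls off the work surface, if the arm or the gripper's body presses on something with over 40 N, if the wrist force passes 120 N, or if a joint passes its speed limit or range.

## Working session

There is one attempt and no reset: what is moved stays moved. The work goes in short steps, Python scripts to look and compute and a shell command to move; the robot and the scene stay as the last step left them, time stands still between calls to the robot, and variables do not carry over. Pictures are saved under pics/ and viewed, and the job is handed in when it is done.

```bash
ls; mkdir -p pics
python3 - <<'E'
from rig import robot
import cv2
o=robot.get_obs(); print({k:(v if not hasattr(v,'tolist') else v.tolist()) for k,v in o.items()})
print(robot.hold_point_z)
for n in ['top','side']:
    s=robot.snapshot(n); cv2.imwrite(f'pics/{n}0.png',s['image'][:,:,::-1]); print(n,s['K'],s['k1'],s['extrinsics'])
    for q in ['fixture','catch_top','clamp_tip','cover_mid','tray','bay_wide','bay_medium','bay_narrow','finished_lamp','screwdriver','carton']:
        print(q,[(d['xyz'].round() if hasattr(d['xyz'],'round') else d['xyz'],round(d['confidence'],2)) for d in robot.mark_of(n,q)])
E
```

```text
pics
{'t': 0.0, 'q': [-1.2225435159308728, 0.6159171070258745, -0.012619226908840977, 1.4249167311859325, 0.008112818751369362, 1.1033868985350916, -0.04039202589531337], 'joint_vel': [0.00039246230286585707, 0.0011258865489138532, 2.398436968058579e-05, -0.0005606264854765668, 0.0003116370247550888, 0.0007311422394873845, -0.0007061113189302423], 'tau': [-2.34633739637502e-05, -46.920039653778076, 0.2590989042073488, -17.102978825569153, 0.009950017556548119, 0.009520926978439093, 1.0833511794317019e-05], 'eef_pos': [237.63960491219265, 604.1760864514473, 230.13359585131352], 'tcp_rot': [-1.553281767032522, 0.2943986193709709, -0.2937139613662764], 'force': [0.02055838295043435, 0.4454855930720206, -0.431656807821005], 'wrist_torque': [0.003642016239009709, 0.05506356876919782, -0.008710040592880608], 'opening': 85.49861796841499}
18.700000000000003
top [[381.45698206   0.         318.57101669]
 [  0.         381.45698206 203.0651591 ]
 [  0.           0.           1.        ]] -0.06124086483381206 [[-1.40847925e-02 -9.98702053e-01  4.89471933e-02  5.22244335e+02]
 [-9.99605576e-01 
[... 1028 characters left out ...]
21e-01 -6.23652680e-01  7.12613274e+02]
 [ 0.00000000e+00  0.00000000e+00  0.00000000e+00  1.00000000e+00]]
fixture [([512.3, 208.9, -1.0], 0.76), ([545.1, 457.6, -2.2], 0.69)]
catch_top [([621.2, 171.2, 84.2], 0.75), ([662.4, 430.7, 81.5], 0.42)]
clamp_tip [([554.5, 192.5, 66.4], 0.67), ([590.9, 447.1, 62.0], 0.45)]
cover_mid [([339.3, 213.8, 50.9], 0.8), ([505.6, 210.5, 90.4], 0.68)]
tray [([511.6, 214.9, -4.2], 0.69), ([499.9, -198.1, -0.1], 0.67)]
bay_wide [([494.2, -100.1, 4.6], 0.78)]
bay_medium [([506.7, -221.7, 1.1], 0.6)]
bay_narrow [([515.6, -322.9, 2.6], 0.69)]
finished_lamp [([760.7, 0.1, 2.1], 0.74)]
screwdriver [([722.9, 252.6, 1.5], 0.79)]
carton [([759.5, -199.8, 0.7], 0.86)]
```

View pics/top0.png

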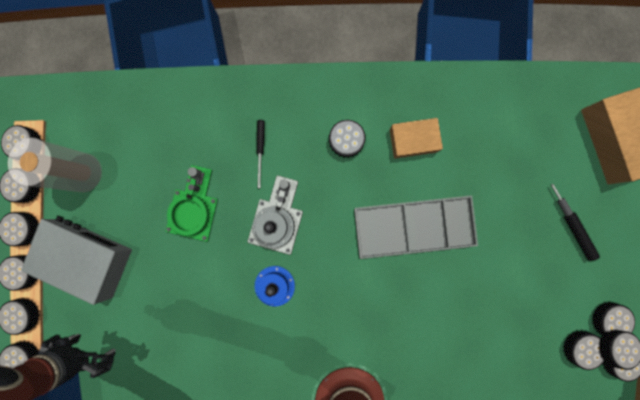

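View pics/side0.png

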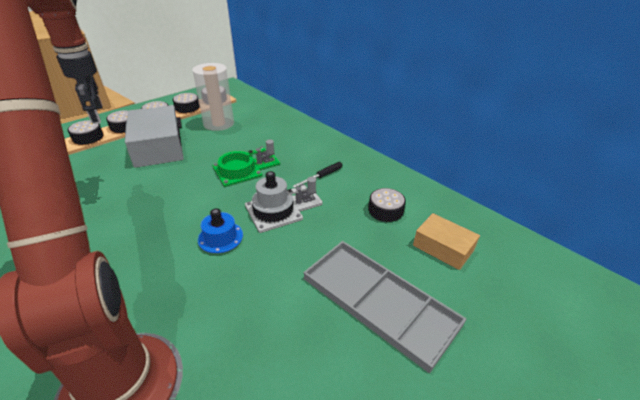

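The top picture shows the grey fixture with its lamp at about (272,227), its button at (284,186) and the tray at (415,227). The blue cover at (274,287) and the green fixture at (190,212) are the look-alikes. Next I'll refine the positions with depth.

```bash
cat > h.py <<'E'
import numpy as np, cv2
from rig import robot
from scipy.spatial.transform import Rotation as R
def cloud(s):
    K=s['K'];k1=s['k1'];h,w=s['depth'].shape
    u,v=np.meshgrid(np.arange(w),np.arange(h))
    pts=np.stack([u,v],-1).reshape(-1,1,2).astype(float)
    n=cv2.undistortPoints(pts,K,np.array([k1,0,0,0.])).reshape(h,w,2)
    d=s['depth'];P=np.stack([n[...,0]*d,n[...,1]*d,d],-1)
    W=P@s['extrinsics'][:3,:3].T+s['extrinsics'][:3,3]
    W[d==0]=np.nan
    return W
def fitc(p):
    c,r=cv2.minEnclosingCircle(p.astype(np.float32)); return c,r
E
python3 - <<'E'
from h import *
for n in ['top','side']:
    s=robot.snapshot(n);W=cloud(s)
    def sel(cx,cy,r,z0,z1):
        m=(np.hypot(W[...,0]-cx,W[...,1]-cy)<r)&(W[...,2]>z0)&(W[...,2]<z1); return W[m]
    for nm,a in dict(gland=(508,211,45,125,145),roof=(508,211,60,92,106),flange=(508,211,65,48,58),button=(622,171,20,78,90)).items():
        p=sel(*a); 
        if len(p): print(n,nm,len(p),p.mean(0).round(1),np.median(p,0).round(1),(p.min(0)/2+p.max(0)/2).round(1),fitc(p[:,:2]))
    # tray walls
    m=(W[...,2]>14)&(W[...,2]<32)&(W[...,0]>400)&(W[...,0]<620)&(W[...,1]<0)&(W[...,1]>-390)
    if n=='top':
        m=(W[...,2]>-3)&(W[...,2]<32)&(abs(W[...,0]-502)<120)&(W[...,1]<0)&(W[...,1]>-390)
        hsv=cv2.cvtColor(s['image'],cv2.COLOR_RGB2HSV); m&=hsv[...,1]<60
    p=W[m]; print(n,'tray',len(p),cv2.minAreaRect(p[:,:2].astype(np.float32)))
E
```

```text
top gland 93 [509.6 210.8 138.1] [510.4 210.7 138.3] [509.3 211.  134.4] ((509.2489013671875, 211.31373596191406), 13.797916412353516)
top roof 643 [510.  210.4 100.6] [509.8 208.9 100.6] [510.1 211.8  99. ] ((509.4459533691406, 211.8113250732422), 42.0693473815918)
top flange 485 [509.2 203.1  53.6] [508.8 193.8  53.5] [511.9 212.1  53. ] ((512.7296142578125, 210.3024444580078), 59.61393356323242)
top button 71 [626.  177.1  84.4] [626.2 177.4  84.4] [626.1 176.4  84.2] ((626.333251953125, 176.80181884765625), 12.678772926330566)
top tray 6050 ((503.554443359375, -198.49037170410156), (149.35928344726562, 348.5858459472656), 5.175337314605713)
side gland 86 [507.8 203.2 134.4] [507.3 202.  136. ] [508.8 207.1 132.3] ((509.30328369140625, 206.95973205566406), 14.720107078552246)
side roof 409 [504.  197.9  99.3] [499.6 194.1  99.4] [510.2 207.9  99. ] ((509.3078308105469, 207.03173828125), 43.88467788696289)
side flange 353 [493.9 185.1  52.6] [483.9 176.   52.5] [509.1 205.4  53. ] ((509.9850158691406, 206.3204803466797), 59.04039001464844)
side button 47 [625.1 169.8  82.7] [623.9 168.7  83.1] [626.6 171.6  82. ] ((626.198486328125, 171.280029296875), 13.542641639709473)
side tray 1846 ((503.8985595703125, -198.0343017578125), (148.49224853515625, 339.32073974609375), 4.9364519119262695)
```

```bash
cat >> h.py <<'E'
def plan(pos=None,yaw=None,show=True):
    """shift/turn in tool axes to reach TCP pos (mm), tool y down, tool z at world yaw (deg, mod 180)"""
    o=robot.get_obs();p=np.array(o['eef_pos']);r=R.from_rotvec(o['tcp_rot']);M=r.as_matrix()
    cy=np.degrees(np.arctan2(M[1,2],M[0,2]))
    if yaw is None: yaw=cy
    else:
        d=(yaw-cy+90)%180-90; yaw=cy+d
    a=np.radians(yaw);z=np.array([np.cos(a),np.sin(a),0]);y=np.array([0,0,-1.]);x=np.cross(y,z)
    T=np.stack([x,y,z],1)
    rv=R.from_matrix(M.T@T).as_rotvec()
    sh=M.T@(np.array(pos)-p)/1000 if pos is not None else np.zeros(3)
    print('t',round(o['t'],2),'tcp',p.round(1),'yaw',cy.round(1),'->',round(yaw,1),'q',np.round(o['q'],2),'F',np.round(o['force'],1),'op',round(o['opening'],1))
    print('axes',M.round(3).tolist()); print('shift',sh.round(4),'turn',rv.round(4))
E
python3 - <<'E'
from h import *
plan((626,174,180),None)
E
```

```text
t 1.3 tcp [237.9 604.9 231.3] yaw 68.5 -> 68.5 q [-1.22  0.61 -0.01  1.42  0.01  1.1  -0.04] F [-0.3  0.1 -0.7] op 85.1
axes [[0.931, -0.0, 0.366], [-0.366, -0.0, 0.931], [-0.0, -1.0, -0.0]]
shift [ 0.5189  0.0513 -0.2589] turn [ 0.0001 -0.     -0.    ]
```

```bash
python3 -m crank '[[0.519,0.051,-0.259,0,0,0,-1],[0.519,0.051,-0.259,0,0,0,-1],[0.519,0.051,-0.259,0,0,0,-1],[0.519,0.051,-0.259,0,0,0,-1],[0.519,0.051,-0.259,0,0,0,-1],[0.519,0.051,-0.259,0,0,0,-1],[0.519,0.051,-0.259,0,0,0,-1],[0.519,0.051,-0.259,0,0,0,-1],[0.519,0.051,-0.259,0,0,0,-1],[0.519,0.051,-0.259,0,0,0,-1],[0.519,0.051,-0.259,0,0,0,-1],[0.519,0.051,-0.259,0,0,0,-1]]' 60
```

```text
t: 2.5
eef_pos: [628.7, 168.6, 180.0]
tcp_rot: [-1.553, 0.297, -0.3]
force: [-0.4, 0.2, 0.2]
opening: -0.2
```

Run:
```python
from h import *
plan((626,174,180),None)
s=robot.snapshot('wrist'); cv2.imwrite('pics/w1.png',s['image'][:,:,::-1]);W=cloud(s)
print(s['extrinsics'].round(3).tolist())
for q in ['catch_top','cover_mid','clamp_tip']:
    print(q,[(np.round(d['xyz'],1),round(d['confidence'],2)) for d in robot.mark_of('wrist',q)])
```

```text
t 2.5 tcp [628.7 168.6 180. ] yaw 68.2 -> 68.2 q [-0.3   0.66  0.    1.49  0.    0.99  0.89] F [-0.4  0.2  0.2] op -0.2
axes [[0.929, 0.001, 0.371], [-0.371, -0.003, 0.929], [0.002, -1.0, -0.002]]
shift [-0.0045 -0.      0.004 ] turn [0.0022 0.     0.0024]
[[0.369, 0.895, 0.249, 565.97], [0.929, -0.355, -0.101, 194.272], [-0.002, 0.269, -0.963, 321.658], [0.0, 0.0, 0.0, 1.0]]
catch_top [(array([623.3, 174.2,  83.3]), 0.67)]
cover_mid [(array([507.6, 207.2,  91.7]), 0.69)]
clamp_tip [(array([588.2, 446.6,  63.1]), 0.67), (array([552. , 192. ,  59.5]), 0.65)]
```

View pics/w1.png

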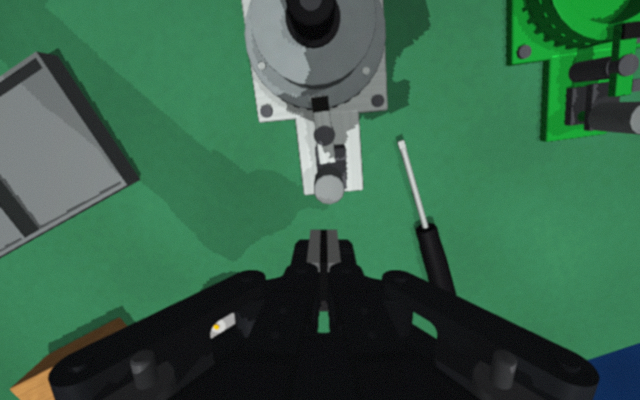

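Run:
```python
from h import *
s=robot.snapshot('wrist');W=cloud(s)
def sel(cx,cy,r,z0,z1):
    m=(np.hypot(W[...,0]-cx,W[...,1]-cy)<r)&(W[...,2]>z0)&(W[...,2]<z1); return W[m]
for nm,a in dict(gland=(508,211,45,133,145),roof=(508,211,60,96,106),flange=(508,211,68,50,58),button=(624,173,25,80,90)).items():
    p=sel(*a); 
    if len(p): print(nm,len(p),np.median(p,0).round(1),(p.min(0)/2+p.max(0)/2).round(1),fitc(p[:,:2]))
```

```text
gland 1508 [512.8 207.1 137.3] [511.4 208.9 136.6] ((508.9889831542969, 208.89016723632812), 14.067649841308594)
roof 7621 [522.2 200.2  99.3] [516.  208.7 101.2] ((509.4024353027344, 208.65414428710938), 41.93388366699219)
flange 3518 [540.8 204.8  52.2] [515.8 208.6  53.7] ((509.7423095703125, 208.37405395507812), 57.897544860839844)
button 728 [625.1 175.2  83.1] [625.5 175.   82.6] ((625.6782836914062, 175.032470703125), 12.691597938537598)
```

The wrist picture shows the grey button at (329,188), just ahead of the finger tips at (323,240). The wrist fit puts the lamp axis at (509,209) and the button at (626,175), 121 mm apart against 122 mm nominal. Now pressing.

```bash
python3 -m crank '[[-0.005,0.04,0.0045,0,0,0,-1],[-0.005,0.075,0.0045,0,0,0,-1],[-0.005,0.09,0.0045,0,0,0,-1],[-0.005,0.097,0.0045,0,0,0,-1],[-0.005,0.102,0.0045,0,0,0,-1],[-0.005,0.106,0.0045,0,0,0,-1],[-0.005,0.109,0.0045,0,0,0,-1],[-0.005,0.109,0.0045,0,0,0,-1],[-0.005,0.109,0.0045,0,0,0,-1],[-0.005,0.109,0.0045,0,0,0,-1],[-0.005,0.109,0.0045,0,0,0,-1],[-0.005,0.109,0.0045,0,0,0,-1]]'
python3 - <<'E'
from h import *
plan()
s=robot.snapshot('wrist'); cv2.imwrite('pics/w2.png',s['image'][:,:,::-1])
E
```

```text
t: 3.95
eef_pos: [621.7, 183.0, 73.6]
tcp_rot: [-1.548, 0.294, -0.291]
force: [-4.2, 0.6, 5.5]
opening: -0.1
t 3.95 tcp [621.7 183.   73.6] yaw 68.7 -> 68.7 q [-0.31  0.78 -0.01  1.59  0.    0.77  0.88] F [-4.2  0.6  5.5] op -0.1
axes [[0.931, -0.001, 0.364], [-0.364, 0.003, 0.931], [-0.002, -1.0, 0.003]]
shift [0. 0. 0.] turn [-0.0028  0.     -0.0024]
```

View pics/w2.png

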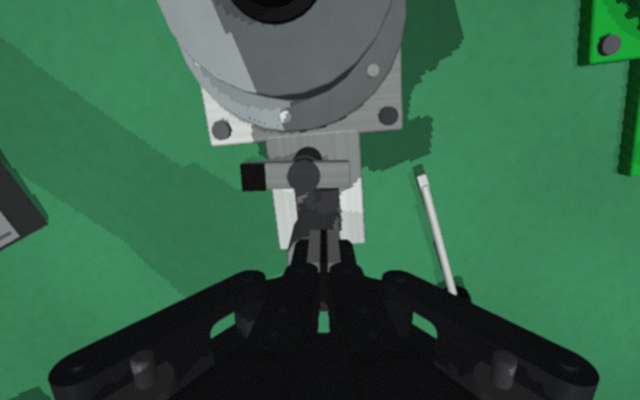

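The clamp bar now lies crosswise, sprung clear, around (295,175). I'll lift straight up and then go over the gland.

```bash
python3 -m crank '[[0,-0.03,0,0,0,0,-1],[0,-0.08,0,0,0,0,-1],[0,-0.12,0,0,0,0,-1],[0,-0.12,0,0,0,0,1],[0,-0.12,0,0,0,0,1],[0,-0.12,0,0,0,0,1]]'
python3 - <<'E'
from h import *
plan((509.3,208.8,185),68.7)
s=robot.snapshot('wrist');
plan((509.3,208.8,185),68.7)
W=cloud(s)
p=W[(np.hypot(W[...,0]-508,W[...,1]-211)<45)&(W[...,2]>133)&(W[...,2]<145)]
if len(p): print(np.median(p,0),fitc(p[:,:2]))
E
```

```text
t: 4.6
eef_pos: [621.4, 182.5, 193.1]
tcp_rot: [-1.548, 0.294, -0.29]
force: [-0.3, -0.3, -0.3]
opening: 43.0
t 4.6 tcp [621.4 182.5 193.1] yaw 68.7 -> 68.7 q [-0.32  0.65 -0.    1.48 -0.    1.02  0.88] F [-0.3 -0.3 -0.3] op 43.0
axes [[0.931, -0.002, 0.364], [-0.364, 0.003, 0.931], [-0.003, -1.0, 0.002]]
shift [-0.114   0.0084 -0.0163] turn [-0.0021 -0.0007 -0.003 ]
t 4.65 tcp [621.1 182.4 192.4] yaw 68.7 -> 68.7 q [-0.32  0.65 -0.    1.48 -0.    1.02  0.88] F [ 0.6  0.8 -0.3] op 50.8
axes [[0.931, -0.003, 0.364], [-0.364, 0.003, 0.931], [-0.004, -1.0, 0.001]]
shift [-0.1137  0.0078 -0.0161] turn [-0.0012 -0.0006 -0.0042]
[509.43080769 208.97386725 137.23692642] ((509.1593933105469, 209.14144897460938), 14.1082124710083)
```

```bash
python3 -m crank '[[-0.04,0.008,-0.006,0,0,0,1],[-0.08,0.008,-0.012,0,0,0,1],[-0.114,0.008,-0.016,0,0,0,1],[-0.114,0.008,-0.016,0,0,0,1],[-0.114,0.008,-0.016,0,0,0,1],[-0.114,0.008,-0.016,0,0,0,1]]'
python3 - <<'E'
from h import *
plan((509.3,209,104),68.7)
s=robot.snapshot('wrist');cv2.imwrite('pics/w3.png',s['image'][:,:,::-1])
E
```

```text
t: 5.25
eef_pos: [510.2, 208.3, 184.4]
tcp_rot: [-1.55, 0.296, -0.291]
force: [0.3, -0.1, -0.3]
opening: 85.3
t 5.25 tcp [510.2 208.3 184.4] yaw 68.6 -> 68.7 q [-0.42  0.51 -0.01  1.77  0.    0.86  0.77] F [ 0.3 -0.1 -0.3] op 85.3
axes [[0.931, -0.003, 0.365], [-0.365, 0.002, 0.931], [-0.003, -1.0, 0.001]]
shift [-0.0008  0.0804  0.0002] turn [-0.0007 -0.002  -0.0034]
```

View pics/w3.png

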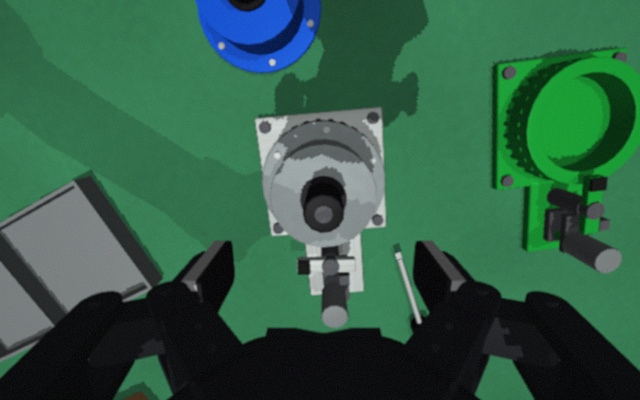

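The gland at (323,200) is centred between the open fingers, so I'll go down and grip.

```bash
python3 -m crank '[[-0.001,0.04,0,0,0,0,1],[-0.001,0.07,0,0,0,0,1],[-0.001,0.08,0,0,0,0,1],[-0.001,0.08,0,0,0,0,1],[-0.001,0.08,0,0,0,0,-1],[-0.001,0.08,0,0,0,0,-1],[-0.001,0.08,0,0,0,0,-1],[-0.001,0.08,0,0,0,0,-1],[-0.001,0.08,0,0,0,0,-1],[-0.001,0.08,0,0,0,0,-1],[-0.001,0.08,0,0,0,0,-1],[-0.001,0.08,0,0,0,0,-1]]' 70
python3 - <<'E'
from h import *
plan()
E
```

```text
t: 6.5
eef_pos: [509.9, 209.0, 105.6]
tcp_rot: [-1.548, 0.295, -0.292]
force: [-0.5, -0.3, 6.4]
opening: 26.3
t 6.5 tcp [509.9 209.  105.6] yaw 68.6 -> 68.6 q [-0.42  0.62 -0.01  1.85  0.    0.67  0.77] F [-0.5 -0.3  6.4] op 26.3
axes [[0.931, -0.001, 0.366], [-0.366, 0.003, 0.931], [-0.002, -1.0, 0.002]]
shift [0. 0. 0.] turn [-0.0022  0.     -0.0018]
```

```bash
python3 -m crank '[[0,-0.01,0,0,0,0,-1],[0,-0.03,0,0,0,0,-1],[0,-0.055,0,0,0,0,-1],[0,-0.08,0,0,0,0,-1],[0,-0.1,0,0,0,0,-1],[0,-0.1,0,0,0,0,-1],[0,-0.1,0,0,0,0,-1]]'
python3 - <<'E'
from h import *
s=robot.snapshot('side');cv2.imwrite('pics/s2.png',s['image'][:,:,::-1])
W=cloud(s)
print([(np.round(d['xyz'],1),round(d['confidence'],2)) for d in robot.mark_of('side','cover_mid')])
plan((495.2,-101.7,220),68.6)
E
```

```text
t: 7.2
eef_pos: [509.4, 208.5, 205.2]
tcp_rot: [-1.549, 0.295, -0.292]
force: [-0.0, -0.7, -1.9]
opening: 26.4
[(array([508.9, 204.9, 190.3]), 0.97), (array([338.9, 214.3,  53.1]), 0.57), (array([ 519.1, -320. ,    2.6]), 0.22)]
t 7.3 tcp [508.9 208.2 204.1] yaw 68.6 -> 68.6 q [-0.42  0.49 -0.01  1.75  0.    0.9   0.77] F [ 0.5 -1.  -2.5] op 26.0
axes [[0.931, -0.004, 0.365], [-0.365, 0.001, 0.931], [-0.004, -1.0, -0.0]]
shift [ 0.1005 -0.0163 -0.2935] turn [ 0.0002 -0.0006 -0.0042]
```

View pics/s2.png

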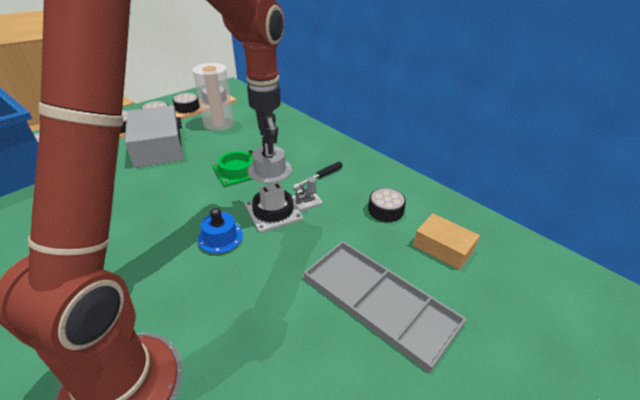

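The cover hangs upright at (269,163) and the driver can shows in the housing at (271,195). Carrying it to the wide bay.

```bash
python3 -m crank '[[0.01,0,-0.025,0,0,0,-1],[0.02,0,-0.06,0,0,0,-1],[0.035,0,-0.1,0,0,0,-1],[0.05,0,-0.14,0,0,0,-1],[0.062,0,-0.18,0,0,0,-1],[0.077,0,-0.22,0,0,0,-1],[0.09,0,-0.26,0,0,0,-1],[0.097,0,-0.285,0,0,0,-1],[0.1,0,-0.2935,0,0,0,-1],[0.1,0,-0.2935,0,0,0,-1],[0.1,0,-0.2935,0,0,0,-1]]'
python3 - <<'E'
from h import *
s=robot.snapshot('top');cv2.imwrite('pics/t3.png',s['image'][:,:,::-1])
W=cloud(s)
m=(W[...,2]>85)&(W[...,2]<95)&(np.hypot(W[...,0]-509,W[...,1]-209)<55)
p=W[m]; print('can top',len(p),cv2.minAreaRect(p[:,:2].astype(np.float32)))
p=W[(W[...,2]>14)&(W[...,2]<32)&(np.abs(W[...,0]-503)<110)&(W[...,1]<0)&(W[...,1]>-390)]
print(cv2.minAreaRect(p[:,:2].astype(np.float32)))
for q in ['tray','bay_wide','bay_medium','bay_narrow','driver_mid','cover_mid']:
    print(q,[(np.round(d['xyz'],1),round(d['confidence'],2)) for d in robot.mark_of('top',q)])
plan((495.2,-101.7,71.6),68.6)
E
```

```text
t: 8.4
eef_pos: [494.7, -99.4, 203.1]
tcp_rot: [-1.549, 0.296, -0.287]
force: [0.4, -0.1, -2.0]
opening: 26.5
can top 309 ((509.3997802734375, 211.26467895507812), (40.04951095581055, 55.76427459716797), 76.1125717163086)
((504.4432067871094, -194.560546875), (142.432373046875, 340.11328125), 5.053458213806152)
tray []
bay_wide [(array([494.8, -98.5,   5.2]), 0.78)]
bay_medium [(array([ 507.8, -230.5,    1.4]), 0.75), (array([497.1, -99.9,   4.8]), 0.23)]
bay_narrow [(array([ 513.3, -323.7,    2.7]), 0.68), (array([576.8, 154.1,  62.8]), 0.3)]
driver_mid [(array([506.4, 206.9,  56.4]), 0.62)]
cover_mid [(array([493. , -97.7, 187.8]), 0.67)]
t 8.75 tcp [ 494.8 -100.7  203.8] yaw 68.6 -> 68.6 q [ 0.14  0.43  0.03  1.87 -0.02  0.85  1.37] F [ 1.  -0.4 -1.5] op 26.0
axes [[0.931, -0.004, 0.364], [-0.364, 0.002, 0.931], [-0.004, -1.0, -0.0]]
shift [ 0.0013  0.1322 -0.0008] turn [ 0.      0.0008 -0.0042]
```

View pics/t3.png

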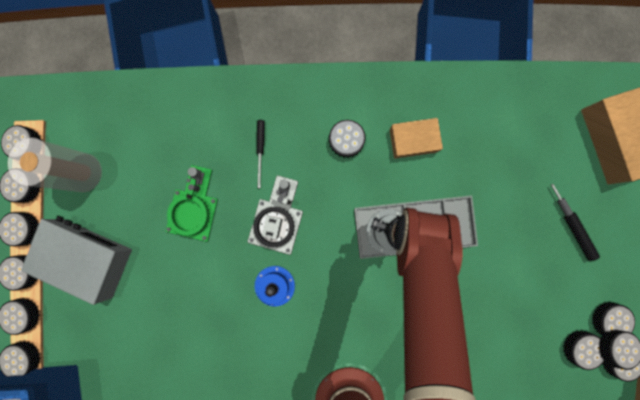

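Top picture: the cover is held over the wide bay at about (385,230), and the can in the housing at (275,227) has its width axis at about 75°. Lowering.

```bash
python3 -m crank '[[0.001,0.03,0,0,0,0,-1],[0.001,0.07,0,0,0,0,-1],[0.001,0.1,0,0,0,0,-1],[0.001,0.115,0,0,0,0,-1],[0.001,0.123,0,0,0,0,-1],[0.001,0.128,0,0,0,0,-1],[0.001,0.13,0,0,0,0,-1],[0.001,0.132,0,0,0,0,-1],[0.001,0.132,0,0,0,0,-1],[0.001,0.132,0,0,0,0,-1]]'
python3 - <<'E'
from h import *
plan((495.2,-101.7,71.6),68.6)
E
```

```text
t: 9.75
eef_pos: [495.6, -100.9, 72.3]
tcp_rot: [-1.55, 0.295, -0.29]
force: [0.0, -0.8, -1.7]
opening: 26.3
t 9.75 tcp [ 495.6 -100.9   72.3] yaw 68.6 -> 68.6 q [ 0.15  0.63  0.02  2.   -0.02  0.52  1.38] F [ 0.  -0.8 -1.7] op 26.3
axes [[0.931, -0.003, 0.364], [-0.364, 0.001, 0.931], [-0.003, -1.0, 0.0]]
shift [-0.0001  0.0007 -0.0009] turn [-0.0002  0.0009 -0.003 ]
```

```bash
python3 -m crank '[[0,0.001,0,0,0,0,-1],[0,0.002,0,0,0,0,-1],[0,0.003,0,0,0,0,-1],[0,0.003,0,0,0,0,-1]]'
```

```text
t: 10.15
eef_pos: [496.0, -101.1, 71.5]
tcp_rot: [-1.55, 0.294, -0.292]
force: [-3.1, -0.1, 13.7]
opening: 26.4
```

```bash
python3 -m crank '[[0,-0.001,0,0,0,0,-0.3],[0,-0.001,0,0,0,0,0],[0,-0.001,0,0,0,0,0.2],[0,-0.001,0,0,0,0,0.5],[0,-0.001,0,0,0,0,0.7],[0,-0.001,0,0,0,0,1]]'
python3 - <<'E'
from h import *
plan()
E
```

```text
t: 10.75
eef_pos: [495.9, -101.0, 72.3]
tcp_rot: [-1.55, 0.294, -0.291]
force: [-0.0, 0.1, 0.1]
opening: 84.4
t 10.75 tcp [ 495.9 -101.    72.3] yaw 68.6 -> 68.6 q [ 0.15  0.63  0.02  2.   -0.02  0.52  1.38] F [-0.   0.1  0.1] op 84.4
axes [[0.931, -0.001, 0.364], [-0.364, 0.001, 0.931], [-0.002, -1.0, 0.001]]
shift [0. 0. 0.] turn [-0.0005  0.     -0.0018]
```

```bash
python3 -m crank '[[0,-0.03,0,0,0,0,1],[0,-0.07,0,0,0,0,1],[0,-0.1,0,0,0,0,1],[0,-0.13,0,0,0,0,1],[0,-0.13,0,0,0,0,1]]'
python3 - <<'E'
from h import *
s=robot.snapshot('wrist');cv2.imwrite('pics/w4.png',s['image'][:,:,::-1])
W=cloud(s)
# tray rim points, cover roof
p=W[(W[...,2]>105-40)&(W[...,2]<70)&(np.hypot(W[...,0]-495,W[...,1]+101)<60)]
if len(p): print('roof',np.median(p,0),fitc(p[:,:2]))
p=W[(W[...,2]>96)&(W[...,2]<110)&(np.hypot(W[...,0]-495,W[...,1]+101)<30)]
if len(p): print('gland',np.median(p,0),fitc(p[:,:2]))
for q in ['bay_wide','cover_mid','bay_medium','bay_narrow']:
    print(q,[(np.round(d['xyz'],1),round(d['confidence'],2)) for d in robot.mark_of('wrist',q)])
plan((509.3,209.2,190),75)
E
```

```text
t: 11.25
eef_pos: [498.8, -101.8, 206.2]
tcp_rot: [-1.55, 0.287, -0.299]
force: [0.4, 0.8, -0.3]
opening: 85.5
roof [489.5149975  -96.89763141  65.58677626] ((494.98089599609375, -100.26016235351562), 41.70526885986328)
gland [494.16731369 -99.93933617 103.07603351] ((495.1713562011719, -100.37083435058594), 13.956871032714844)
bay_wide []
cover_mid [(array([ 494.8, -105.7,   55.8]), 0.89)]
bay_medium [(array([ 505.8, -226.5,    2.8]), 0.62)]
bay_narrow [(array([ 512.1, -323.7,   -1.8]), 0.93), (array([ 505.9, -226.4,    2.2]), 0.67)]
t 11.5 tcp [ 495.1 -101.   200.9] yaw 68.6 -> 75.0 q [ 0.14  0.43  0.03  1.87 -0.02  0.84  1.37] F [ 0.1 -0.1  0.3] op 85.8
axes [[0.931, -0.005, 0.364], [-0.364, 0.002, 0.931], [-0.005, -1.0, -0.0]]
shift [-0.0997  0.0114  0.2941] turn [-1.000e-04 -1.111e-01 -4.900e-03]
```

View pics/w4.png

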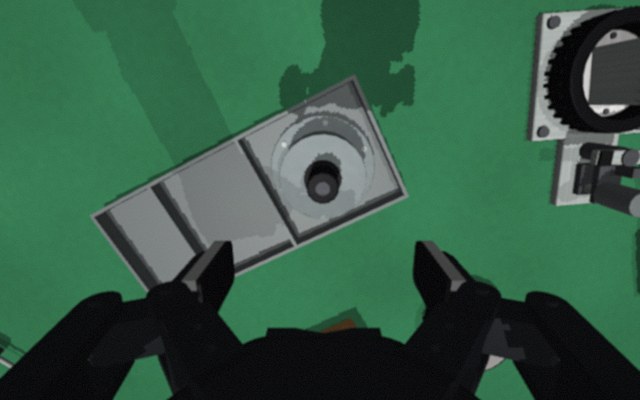

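The cover stands in the wide bay with its gland at (323,180), its flange clear of the walls and its roof at 65.6 mm against 66 nominal. Back over the can.

```bash
python3 -m crank '[[-0.016,0.011,0.048,0,-0.05,0,1],[-0.033,0.011,0.096,0,-0.111,0,1],[-0.05,0.011,0.147,0,-0.111,0,1],[-0.067,0.011,0.196,0,-0.111,0,1],[-0.083,0.011,0.245,0,-0.111,0,1],[-0.1,0.011,0.294,0,-0.111,0,1],[-0.1,0.011,0.294,0,-0.111,0,1],[-0.1,0.011,0.294,0,-0.111,0,1],[-0.1,0.011,0.294,0,-0.111,0,1]]'
python3 - <<'E'
from h import *
s=robot.snapshot('wrist');cv2.imwrite('pics/w5.png',s['image'][:,:,::-1])
W=cloud(s)
p=W[(W[...,2]>85)&(W[...,2]<95)&(np.hypot(W[...,0]-509,W[...,1]-209)<55)]
print('can',len(p),np.median(p,0),cv2.minAreaRect(p[:,:2].astype(np.float32)))
print([(np.round(d['xyz'],1),round(d['confidence'],2)) for d in robot.mark_of('wrist','driver_mid')])
plan((509.3,209.2,53),75)
E
```

```text
t: 12.4
eef_pos: [508.7, 207.0, 189.3]
tcp_rot: [-1.563, 0.212, -0.202]
force: [-0.6, -0.7, 0.7]
opening: 85.9
can 3096 [507.05312175 209.58835016  89.29643053] ((508.6433410644531, 209.32928466796875), (39.995792388916016, 56.000328063964844), 76.91769409179688)
[(array([507.2, 208.9,  60.4]), 0.56)]
t 12.5 tcp [509.3 206.1 189.9] yaw 74.8 -> 75.0 q [-0.41  0.51 -0.03  1.77  0.01  0.87  0.87] F [ 0.4 -0.3 -0.3] op 85.3
axes [[0.965, -0.006, 0.263], [-0.263, -0.001, 0.965], [-0.005, -1.0, -0.002]]
shift [-1.000e-04  1.369e-01  3.300e-03] turn [ 0.0021 -0.0044 -0.0051]
```

View pics/w5.png

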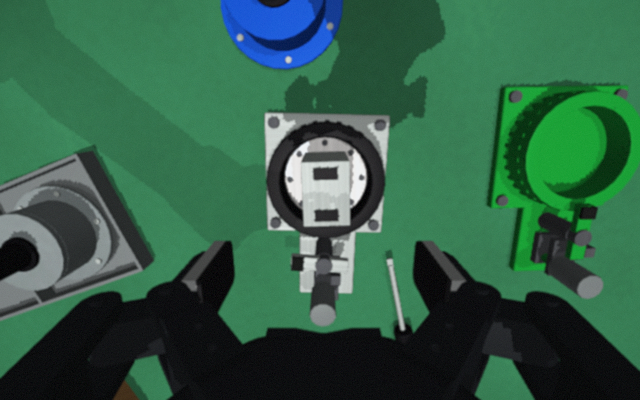

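The can's top at (326,195) lies between the fingers. Its measured size is 40.0 x 56.0 mm with the width axis at 76.9°. Going down to grip.

```bash
python3 -m crank '[[-0.001,0.04,0.003,0,-0.037,-0.005,1],[-0.001,0.08,0.003,0,-0.037,-0.005,1],[-0.001,0.115,0.003,0,-0.037,-0.005,1],[-0.001,0.13,0.003,0,-0.037,-0.005,1],[-0.001,0.136,0.003,0,-0.037,-0.005,1],[-0.001,0.136,0.003,0,-0.037,-0.005,1],[-0.001,0.136,0.003,0,-0.037,-0.005,-1],[-0.001,0.136,0.003,0,-0.037,-0.005,-1],[-0.001,0.136,0.003,0,-0.037,-0.005,-1],[-0.001,0.136,0.003,0,-0.037,-0.005,-1],[-0.001,0.136,0.003,0,-0.037,-0.005,-1],[-0.001,0.136,0.003,0,-0.037,-0.005,-1]]' 70
python3 - <<'E'
from h import *
plan()
E
```

```text
t: 13.7
eef_pos: [509.1, 209.3, 55.1]
tcp_rot: [-1.564, 0.179, -0.181]
force: [-0.9, -1.0, 5.8]
opening: 39.4
t 13.7 tcp [509.1 209.3  55.1] yaw 76.9 -> 76.9 q [-0.41  0.7  -0.03  1.89  0.04  0.56  0.88] F [-0.9 -1.   5.8] op 39.4
axes [[0.974, 0.001, 0.227], [-0.227, -0.001, 0.974], [0.002, -1.0, -0.001]]
shift [0. 0. 0.] turn [0.0009 0.     0.0016]
```

```bash
python3 -m crank '[[0,-0.01,0,0,0,0,-1],[0,-0.03,0,0,0,0,-1],[0,-0.055,0,0,0,0,-1],[0,-0.08,0,0,0,0,-1],[0,-0.11,0,0,0,0,-1],[0,-0.135,0,0,0,0,-1],[0,-0.135,0,0,0,0,-1],[0,-0.135,0,0,0,0,-1]]'
python3 - <<'E'
from h import *
s=robot.snapshot('wrist');cv2.imwrite('pics/w6.png',s['image'][:,:,::-1])
plan((514.6,-323.9,190),None)
plan((514.6,-323.9,190),95.06)
plan((514.6,-323.9,190),5.06)
E
```

```text
t: 14.5
eef_pos: [508.4, 209.3, 190.1]
tcp_rot: [-1.565, 0.179, -0.181]
force: [0.4, 1.5, -2.4]
opening: 39.3
t 14.55 tcp [507.8 209.1 189.1] yaw 76.9 -> 76.9 q [-0.41  0.51 -0.03  1.77  0.02  0.87  0.89] F [ 0.2 -0.2 -2.1] op 39.1
axes [[0.974, -0.001, 0.227], [-0.227, -0.002, 0.974], [-0.0, -1.0, -0.002]]
shift [ 1.276e-01  3.000e-04 -5.175e-01] turn [ 0.0024 -0.     -0.0004]
t 14.55 tcp [507.8 209.1 189.1] yaw 76.9 -> 95.1 q [-0.41  0.51 -0.03  1.77  0.02  0.87  0.89] F [ 0.2 -0.2 -2.1] op 39.1
axes [[0.974, -0.001, 0.227], [-0.227, -0.002, 0.974], [-0.0, -1.0, -0.002]]
shift [ 1.276e-01  3.000e-04 -5.175e-01] turn [ 0.0024 -0.3173 -0.0008]
t 14.55 tcp [507.8 209.1 189.1] yaw 76.9 -> 5.1 q [-0.41  0.51 -0.03  1.77  0.02  0.87  0.89] F [ 0.2 -0.2 -2.1] op 39.1
axes [[0.974, -0.001, 0.227], [-0.227, -0.002, 0.974], [-0.0, -1.0, -0.002]]
shift [ 1.276e-01  3.000e-04 -5.175e-01] turn [2.4000e-03 1.2535e+00 1.2000e-03]
```

View pics/w6.png

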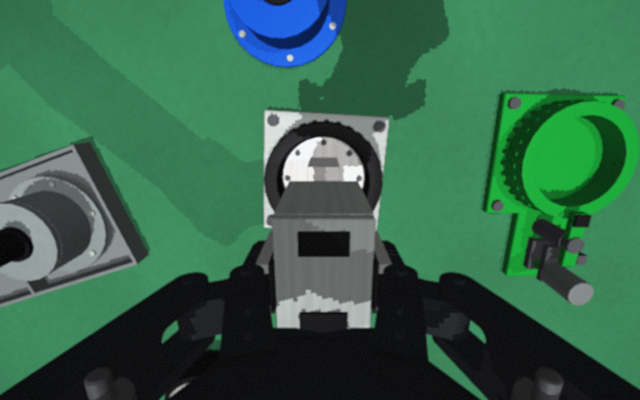

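The can is out and upright at (325,265), and the module's block shows in the housing at (323,165). Carrying the can to the narrow bay.

```bash
python3 -m crank '[[0.008,0,-0.03,0,-0.03,0,-1],[0.018,0,-0.075,0,-0.06,0,-1],[0.03,0,-0.122,0,-0.09,0,-1],[0.041,0,-0.168,0,-0.12,0,-1],[0.053,0,-0.214,0,-0.15,0,-1],[0.064,0,-0.26,0,-0.18,0,-1],[0.075,0,-0.306,0,-0.21,0,-1],[0.087,0,-0.352,0,-0.24,0,-1],[0.098,0,-0.398,0,-0.27,0,-1],[0.109,0,-0.444,0,-0.3,0,-1],[0.12,0,-0.485,0,-0.317,0,-1],[0.1275,0,-0.51,0,-0.317,0,-1]]'
python3 - <<'E'
from h import *
s=robot.snapshot('wrist');cv2.imwrite('pics/w7.png',s['image'][:,:,::-1])
W=cloud(s)
m=(W[...,2]>-2)&(W[...,2]<10)&(np.abs(W[...,0]-514)<110)&(W[...,1]<-150)&(W[...,1]>-420)
plan((514.6,-323.9,36),95.06)
for q in ['bay_wide','bay_medium','bay_narrow']:
    print(q,[(np.round(d['xyz'],1),round(d['confidence'],2)) for d in robot.mark_of('wrist',q)])
E
```

```text
t: 15.75
eef_pos: [513.6, -321.2, 187.9]
tcp_rot: [-1.572, -0.061, 0.069]
force: [-0.2, -0.4, -0.8]
opening: 39.1
t 15.8 tcp [ 513.1 -326.1  187.8] yaw 94.5 -> 95.1 q [ 0.58  0.59 -0.08  1.61  0.07  0.95  2.12] F [-0.4 -5.2 -1.6] op 39.3
axes [[0.997, -0.005, -0.078], [0.078, -0.008, 0.997], [-0.005, -1.0, -0.007]]
shift [0.0025 0.1517 0.0032] turn [ 0.0071 -0.0105 -0.0054]
bay_wide []
bay_medium [(array([ 504.1, -229.4,    3.9]), 0.91)]
bay_narrow [(array([ 512.3, -324.8,    4.8]), 0.7)]
```

View pics/w7.png

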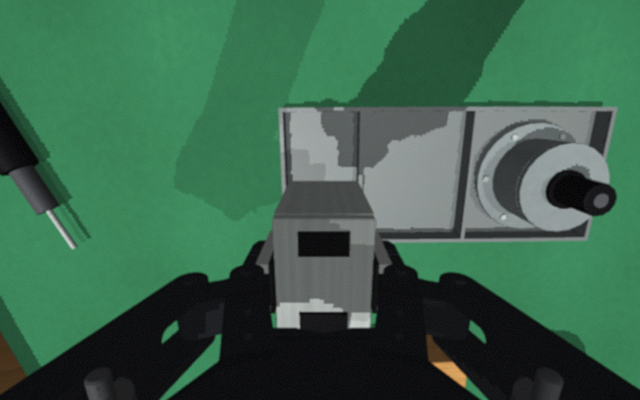

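The can hangs over the narrow bay at (323,210), parallel to the tray walls. The bay's centre reads (512,-325), as I had computed. Lowering.

```bash
python3 -m crank '[[0.002,0.03,0.001,0,-0.01,-0.005,-1],[0.002,0.07,0.002,0.007,-0.01,-0.005,-1],[0.002,0.11,0.002,0.007,-0.01,-0.005,-1],[0.002,0.135,0.002,0.007,-0.01,-0.005,-1],[0.002,0.145,0.002,0.007,-0.01,-0.005,-1],[0.002,0.15,0.002,0.007,-0.01,-0.005,-1],[0.002,0.152,0.002,0.007,-0.01,-0.005,-1],[0.002,0.152,0.002,0.007,-0.01,-0.005,-1],[0.002,0.152,0.002,0.007,-0.01,-0.005,-1]]'
python3 - <<'E'
from h import *
s=robot.snapshot('wrist');cv2.imwrite('pics/w8.png',s['image'][:,:,::-1])
plan((514.6,-323.9,33),95.06)
E
```

```text
t: 16.85
eef_pos: [516.9, -314.4, 37.4]
tcp_rot: [-1.563, -0.078, 0.074]
force: [-0.2, 0.2, -1.1]
opening: 39.3
t 16.9 tcp [ 516.8 -314.4   37.4] yaw 95.5 -> 95.1 q [ 0.56  0.78 -0.08  1.73  0.09  0.63  2.1 ] F [ 0.4  0.4 -2.6] op 39.2
axes [[0.995, 0.002, -0.096], [0.096, 0.007, 0.995], [0.002, -1.0, 0.007]]
shift [-0.0031  0.0043 -0.0092] turn [-0.0065  0.0081  0.0025]
```

View pics/w8.png

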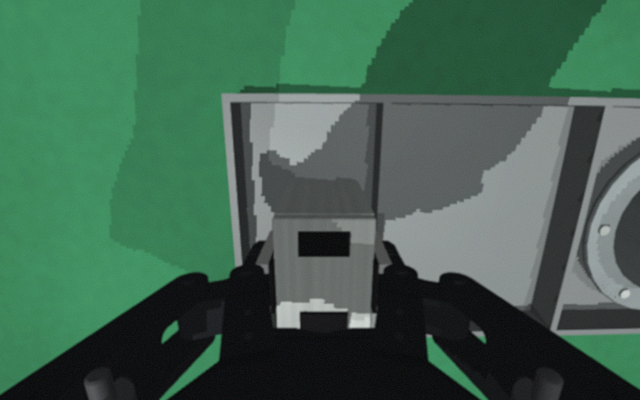

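The can at (325,215) is about 9 mm too near the dividing wall, because I took the last reading while the arm was still moving. I'll correct that before touchdown.

```bash
python3 -m crank '[[-0.003,0,-0.005,-0.006,0.008,0.002,-1],[-0.003,0,-0.009,-0.006,0.008,0.002,-1],[-0.003,0,-0.009,-0.006,0.008,0.002,-1],[-0.003,0.0015,-0.009,-0.006,0.008,0.002,-1],[-0.003,0.003,-0.009,-0.006,0.008,0.002,-1],[-0.003,0.0042,-0.009,-0.006,0.008,0.002,-1],[-0.003,0.0042,-0.009,-0.006,0.008,0.002,-1],[-0.003,0.0042,-0.009,-0.006,0.008,0.002,-1]]'
python3 - <<'E'
from h import *
plan((514.6,-323.9,33),95.06)
E
```

```text
t: 17.7
eef_pos: [514.6, -323.3, 33.1]
tcp_rot: [-1.569, -0.07, 0.07]
force: [-0.7, 1.2, 0.9]
opening: 39.0
t 17.7 tcp [ 514.6 -323.3   33.1] yaw 95.1 -> 95.1 q [ 0.57  0.79 -0.08  1.73  0.09  0.62  2.1 ] F [-0.7  1.2  0.9] op 39.0
axes [[0.996, 0.0, -0.089], [0.089, 0.001, 0.996], [0.0, -1.0, 0.001]]
shift [-0.0001  0.0001 -0.0006] turn [-0.0009  0.0004  0.0002]
```

Just touching (the force rose from -2.6 to +0.9 N). I'll press a little lower and release.

```bash
python3 -m crank '[[0,0.001,0,0,0,0,-1],[0,0.0015,0,0,0,0,-1],[0,0.0015,0,0,0,0,-1],[0,0.0015,0,0,0,0,0.1],[0,0.001,0,0,0,0,0.3],[0,0.001,0,0,0,0,0.5],[0,0,0,0,0,0,0.7],[0,0,0,0,0,0,1],[0,0,0,0,0,0,1]]'
python3 - <<'E'
from h import *
plan()
E
```

```text
t: 18.6
eef_pos: [514.7, -323.4, 33.1]
tcp_rot: [-1.569, -0.07, 0.069]
force: [-0.4, -0.7, 0.3]
opening: 85.6
t 18.6 tcp [ 514.7 -323.4   33.1] yaw 95.1 -> 95.1 q [ 0.57  0.79 -0.08  1.73  0.09  0.62  2.1 ] F [-0.4 -0.7  0.3] op 85.6
axes [[0.996, 0.0, -0.089], [0.089, 0.001, 0.996], [0.0, -1.0, 0.001]]
shift [0. 0. 0.] turn [-0.0009 -0.      0.0003]
```

```bash
python3 -m crank '[[0,-0.03,0,0,0,0,1],[0,-0.07,0,0,0,0,1],[0,-0.11,0,0,0,0,1],[0,-0.155,0,0,0,0,1],[0,-0.155,0,0,0,0,1],[0,-0.155,0,0,0,0,1]]'
python3 - <<'E'
from h import *
s=robot.snapshot('wrist');cv2.imwrite('pics/w9.png',s['image'][:,:,::-1])
W=cloud(s)
p=W[(W[...,2]>62)&(W[...,2]<74)&(np.hypot(W[...,0]-514,W[...,1]+324)<60)]
print('can',len(p),np.median(p,0),cv2.minAreaRect(p[:,:2].astype(np.float32)))
plan((508.9,209.2,190),76.9)
E
```

```text
t: 19.2
eef_pos: [515.1, -323.8, 189.4]
tcp_rot: [-1.57, -0.072, 0.068]
force: [0.5, -0.0, -0.7]
opening: 85.3
can 2659 [ 512.73253878 -323.22994022   67.32166434] ((514.3553466796875, -322.9683532714844), (55.9896354675293, 39.97684097290039), 4.74552059173584)
t 19.25 tcp [ 514.2 -323.3  187.8] yaw 95.1 -> 76.9 q [ 0.58  0.59 -0.09  1.61  0.06  0.95  2.13] F [-0.6  0.5 -0.4] op 85.6
axes [[0.996, -0.001, -0.089], [0.089, 0.001, 0.996], [-0.0, -1.0, 0.001]]
shift [ 0.0419 -0.0016  0.5309] turn [-0.0012  0.3173 -0.0006]
```

View pics/w9.png

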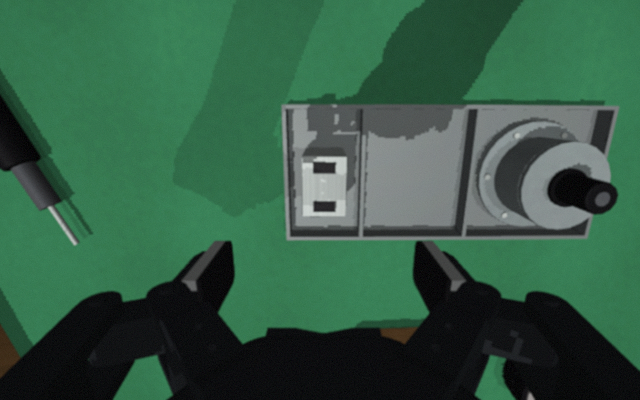

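The can stands in the narrow bay at (324,187), its top at 67.3 mm against 68 nominal. Back for the module.

```bash
python3 -m crank '[[0.004,0,0.045,0,0.05,0,1],[0.008,0,0.09,0,0.1,0,1],[0.012,0,0.138,0,0.15,0,1],[0.016,0,0.186,0,0.2,0,1],[0.02,0,0.234,0,0.25,0,1],[0.024,0,0.282,0,0.317,0,1],[0.028,0,0.33,0,0.317,0,1],[0.032,0,0.378,0,0.317,0,1],[0.036,0,0.426,0,0.317,0,1],[0.04,0,0.474,0,0.317,0,1],[0.042,0,0.515,0,0.317,0,1],[0.042,0,0.531,0,0.317,0,1]]'; python3 -m crank '[[0,0,0,0,0,0,1],[0,0,0,0,0,0,1],[0,0,0,0,0,0,1]]'
python3 - <<'E'
from h import *
s=robot.snapshot('wrist');cv2.imwrite('pics/w10.png',s['image'][:,:,::-1])
W=cloud(s)
p=W[(W[...,2]>74)&(W[...,2]<86)&(np.hypot(W[...,0]-509,W[...,1]-209)<40)]
print('block',len(p),np.median(p,0),cv2.minAreaRect(p[:,:2].astype(np.float32)))
plan((508.9,209.2,52),76.9)
E
```

```text
t: 20.45
eef_pos: [506.6, 215.1, 186.5]
tcp_rot: [-1.561, 0.177, -0.169]
force: [-0.8, -0.0, -0.2]
opening: 85.7
t: 20.75
eef_pos: [506.8, 212.1, 185.9]
tcp_rot: [-1.564, 0.18, -0.171]
force: [0.2, 0.1, 1.0]
opening: 84.9
block 1628 [507.42014189 209.63045491  79.12017768] ((508.5084533691406, 209.27540588378906), (28.135730743408203, 44.07125473022461), 76.61852264404297)
t 20.8 tcp [507.  212.1 186.2] yaw 77.1 -> 76.9 q [-0.41  0.51 -0.03  1.77  0.02  0.86  0.89] F [-0.1  0.3 -0.1] op 85.6
axes [[0.975, -0.005, 0.223], [-0.223, 0.001, 0.975], [-0.005, -1.0, -0.0]]
shift [ 0.0032  0.1342 -0.0024] turn [ 0.      0.0042 -0.0052]
```

View pics/w10.png

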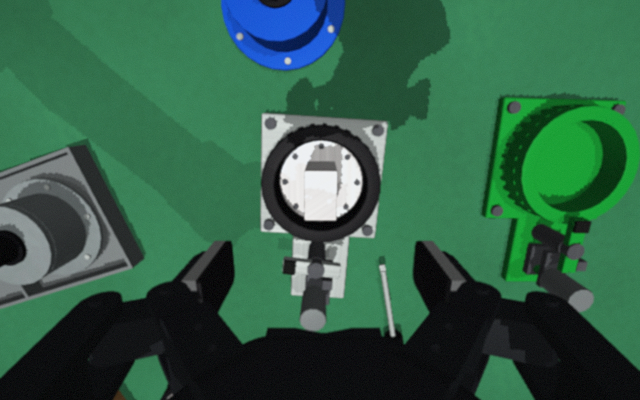

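The module's block at (320,190) lies between the fingers, measuring 28.1 x 44.1 mm with its top at 79 mm. Gripping it.

```bash
python3 -m crank '[[0.002,0.04,-0.002,0,0.006,-0.005,1],[0.002,0.08,-0.0025,0,0.006,-0.005,1],[0.002,0.115,-0.0025,0,0.006,-0.005,1],[0.002,0.128,-0.0025,0,0.006,-0.005,1],[0.002,0.133,-0.0025,0,0.006,-0.005,1],[0.002,0.133,-0.0025,0,0.006,-0.005,1],[0.002,0.133,-0.0025,0,0.006,-0.005,-1],[0.002,0.133,-0.0025,0,0.006,-0.005,-1],[0.002,0.133,-0.0025,0,0.006,-0.005,-1],[0.002,0.133,-0.0025,0,0.006,-0.005,-1],[0.002,0.133,-0.0025,0,0.006,-0.005,-1],[0.002,0.133,-0.0025,0,0.006,-0.005,-1]]' 80; python3 -m crank '[[0,0,0,0,0,0,-1],[0,0,0,0,0,0,-1]]';python3 - <<'E'
from h import *
plan()
E
```

```text
t: 22.0
eef_pos: [508.4, 209.6, 54.1]
tcp_rot: [-1.562, 0.18, -0.182]
force: [-0.7, 1.0, 5.9]
opening: 26.6
t: 22.2
eef_pos: [508.4, 209.6, 54.1]
tcp_rot: [-1.562, 0.18, -0.182]
force: [-0.6, -0.6, 1.4]
opening: 26.7
t 22.2 tcp [508.4 209.6  54.1] yaw 76.8 -> 76.8 q [-0.41  0.7  -0.03  1.89  0.03  0.55  0.88] F [-0.6 -0.6  1.4] op 26.7
axes [[0.974, 0.001, 0.228], [-0.228, 0.001, 0.974], [0.001, -1.0, 0.001]]
shift [0. 0. 0.] turn [-0.0009 -0.      0.0012]
```

```bash
python3 -m crank '[[0,-0.01,0,0,0,0,-1],[0,-0.025,0,0,0,0,-1],[0,-0.045,0,0,0,0,-1],[0,-0.07,0,0,0,0,-1],[0,-0.1,0,0,0,0,-1],[0,-0.13,0,0,0,0,-1],[0,-0.135,0,0,0,0,-1],[0,-0.135,0,0,0,0,-1],[0,-0.135,0,0,0,0,-1]]'
python3 - <<'E'
from h import *
s=robot.snapshot('wrist');cv2.imwrite('pics/w11.png',s['image'][:,:,::-1])
plan((506.3,-227.3,188),95.06)
E
```

```text
t: 23.1
eef_pos: [506.8, 209.0, 187.6]
tcp_rot: [-1.564, 0.182, -0.179]
force: [-0.7, 0.5, -3.1]
opening: 27.1
t 23.15 tcp [506.8 208.9 187.2] yaw 76.8 -> 95.1 q [-0.41  0.51 -0.03  1.78  0.02  0.86  0.89] F [-0.  -0.3 -2.3] op 26.7
axes [[0.974, -0.003, 0.228], [-0.228, -0.001, 0.974], [-0.002, -1.0, -0.002]]
shift [ 9.910e-02 -2.000e-04 -4.248e-01] turn [ 0.0014 -0.3187 -0.0025]
```

View pics/w11.png

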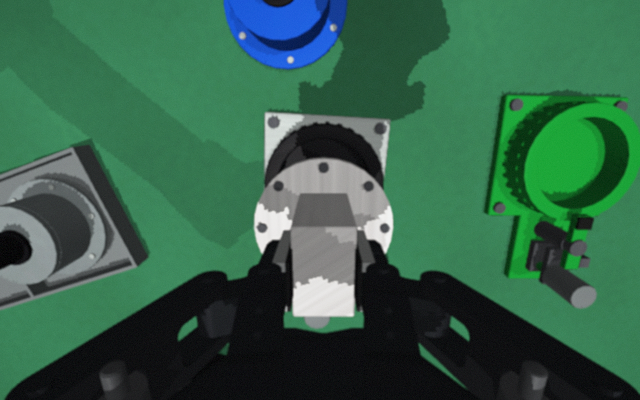

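The module hangs level in the fingers at (323,230). Carrying it to the middle bay.

```bash
python3 -m crank '[[0.006,0,-0.025,0,-0.02,0,-1],[0.015,0,-0.065,0,-0.05,0,-1],[0.025,0,-0.108,0,-0.08,0,-1],[0.035,0,-0.15,0,-0.11,0,-1],[0.045,0,-0.192,0,-0.14,0,-1],[0.055,0,-0.235,0,-0.18,0,-1],[0.065,0,-0.278,0,-0.22,0,-1],[0.075,0,-0.32,0,-0.26,0,-1],[0.084,0,-0.36,0,-0.29,0,-1],[0.092,0,-0.395,0,-0.318,0,-1],[0.097,0,-0.417,0,-0.318,0,-1],[0.099,0,-0.425,0,-0.318,0,-1]]'; python3 -m crank '[[0,0,0,0,0,0,-1],[0,0,0,0,0,0,-1],[0,0,0,0,0,0,-1]]'
python3 - <<'E'
from h import *
plan((506.3,-227.3,42),95.06)
s=robot.snapshot('wrist');cv2.imwrite('pics/w12.png',s['image'][:,:,::-1])
print([(np.round(d['xyz'],1),round(d['confidence'],2)) for d in robot.mark_of('wrist','bay_medium')])
plan((506.3,-227.3,42),95.06)
E
```

```text
t: 24.35
eef_pos: [504.3, -231.0, 185.9]
tcp_rot: [-1.571, -0.059, 0.069]
force: [0.0, -0.0, -3.2]
opening: 26.5
t: 24.65
eef_pos: [504.5, -228.7, 185.5]
tcp_rot: [-1.57, -0.061, 0.072]
force: [-1.0, -0.3, -2.3]
opening: 26.4
t 24.65 tcp [ 504.5 -228.7  185.5] yaw 94.9 -> 95.1 q [ 0.45  0.52 -0.09  1.76  0.06  0.87  1.98] F [-1.  -0.3 -2.3] op 26.4
axes [[0.996, -0.007, -0.085], [0.085, -0.0, 0.996], [-0.007, -1.0, 0.0]]
shift [0.0029 0.1435 0.0012] turn [-0.0005 -0.0032 -0.0069]
[]
t 24.75 tcp [ 504.7 -229.2  185.9] yaw 94.9 -> 95.1 q [ 0.45  0.52 -0.09  1.76  0.06  0.87  1.98] F [-0.9 -0.1 -3.6] op 26.9
axes [[0.996, -0.006, -0.085], [0.085, -0.001, 0.996], [-0.006, -1.0, -0.0]]
shift [0.0027 0.1439 0.0018] turn [ 0.0004 -0.0034 -0.0062]
```

View pics/w12.png

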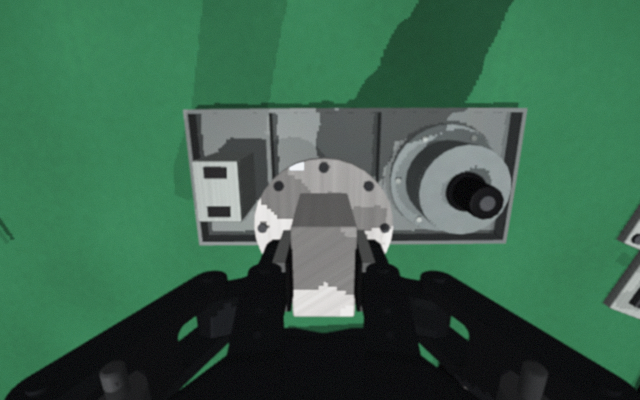

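The module hangs over the middle bay at (323,225), with room to the can at (218,190) and to the cover. Lowering.

```bash
python3 -m crank '[[0.002,0.03,0.001,0,-0.003,-0.006,-1],[0.002,0.07,0.001,0,-0.003,-0.006,-1],[0.002,0.105,0.001,0,-0.003,-0.006,-1],[0.002,0.128,0.001,0,-0.003,-0.006,-1],[0.002,0.138,0.001,0,-0.003,-0.006,-1],[0.002,0.142,0.001,0,-0.003,-0.006,-1],[0.002,0.143,0.001,0,-0.003,-0.006,-1],[0.002,0.143,0.001,0,-0.003,-0.006,-1],[0.002,0.143,0.001,0,-0.003,-0.006,-1]]'
python3 - <<'E'
from h import *
plan((506.3,-227.3,38),95.06)
s=robot.snapshot('wrist');cv2.imwrite('pics/w13.png',s['image'][:,:,::-1])
E
```

```text
t: 25.65
eef_pos: [506.6, -228.5, 44.1]
tcp_rot: [-1.571, -0.071, 0.067]
force: [0.0, -0.6, -2.3]
opening: 26.7
t 25.65 tcp [ 506.6 -228.5   44.1] yaw 95.0 -> 95.1 q [ 0.43  0.72 -0.07  1.88  0.09  0.54  1.95] F [ 0.  -0.6 -2.3] op 26.7
axes [[0.996, 0.002, -0.088], [0.088, -0.001, 0.996], [0.002, -1.0, -0.002]]
shift [-0.0003  0.0061  0.0012] turn [ 0.0016 -0.0004  0.0021]
```

View pics/w13.png

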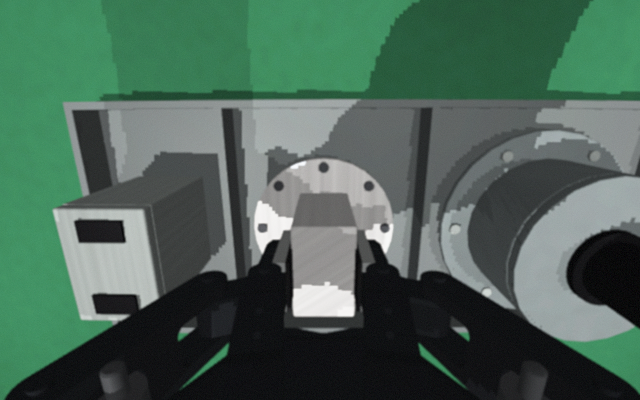

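The disc at (323,215) sits centrally between the bay walls. Last few millimetres.

```bash
python3 -m crank '[[0,0.002,0.001,0,0,0.002,-1],[0,0.004,0.001,0,0,0.002,-1],[0,0.005,0.001,0,0,0.002,-1],[0,0.006,0.001,0,0,0.002,-1],[0,0.007,0.001,0,0,0.002,-1],[0,0.007,0.001,0,0,0.002,-1]]'
```

```text
t: 26.3
eef_pos: [506.3, -227.5, 38.1]
tcp_rot: [-1.571, -0.069, 0.069]
force: [-2.6, 0.0, 6.2]
opening: 26.4
```

```bash
python3 -m crank '[[0,0,0,0,0,0,-0.2],[0,0,0,0,0,0,0],[0,0,0,0,0,0,0.2],[0,-0.001,0,0,0,0,0.4],[0,-0.001,0,0,0,0,0.5],[0,-0.001,0,0,0,0,0.5]]'; python3 -m crank '[[0,-0.02,0,0,0,0,0.5],[0,-0.06,0,0,0,0,0.5],[0,-0.1,0,0,0,0,0.5],[0,-0.15,0,0,0,0,0.5],[0,-0.17,0,0,0,0,0.5],[0,-0.17,0,0,0,0,0.5],[0,-0.17,0,0,0,0,0.5]]'
python3 - <<'E'
from h import *
plan()
s=robot.snapshot('wrist');cv2.imwrite('pics/w14.png',s['image'][:,:,::-1]);W=cloud(s)
for n,x,y,a,b,r in [('block',506,-227,55,70,40),('can',514,-323,62,74,60),('roof',495,-101,62,70,50)]:
    p=W[(W[...,2]>a)&(W[...,2]<b)&(np.hypot(W[...,0]-x,W[...,1]-y)<r)]
    if len(p): print(n,len(p),np.median(p,0).round(1),cv2.minAreaRect(p[:,:2].astype(np.float32)))
s=robot.snapshot('side');cv2.imwrite('pics/s14.png',s['image'][:,:,::-1])
for q in ['clamp_tip','finished_lamp','screwdriver','carton','module_mid','driver_mid','cover_mid']:
    print(q,[(np.round(d['xyz'],1),round(d['confidence'],2)) for d in robot.mark_of('side',q)])
E
```

```text
t: 26.9
eef_pos: [506.3, -227.5, 39.1]
tcp_rot: [-1.571, -0.069, 0.069]
force: [0.2, 0.2, 0.0]
opening: 64.0
t: 27.6
eef_pos: [506.0, -227.1, 209.0]
tcp_rot: [-1.571, -0.069, 0.069]
force: [0.0, 0.2, -0.9]
opening: 63.9
t 27.6 tcp [ 506.  -227.1  209. ] yaw 95.0 -> 95.0 q [ 0.45  0.49 -0.1   1.73  0.06  0.92  1.98] F [ 0.   0.2 -0.9] op 63.9
axes [[0.996, -0.0, -0.088], [0.088, -0.002, 0.996], [-0.001, -1.0, -0.002]]
shift [0. 0. 0.] turn [ 0.0015 -0.     -0.0005]
block 1255 [ 505.5 -227.    63. ] ((506.5543518066406, -227.26068115234375), (43.45246505737305, 27.70419692993164), 5.6625752449035645)
can 2394 [ 513.3 -322.1   67.2] ((514.8511962890625, -323.01483154296875), (56.59745407104492, 40.756141662597656), 4.979206085205078)
roof 4275 [ 486.5 -108.8   65.2] ((495.0190124511719, -101.1655044555664), (82.8000259399414, 82.98949432373047), 82.06047821044922)
clamp_tip [(array([589.8, 445.4,  62.7]), 0.46), (array([570.7, 156.3,  62.7]), 0.39)]
finished_lamp [(array([760.2,  -3.4,   2.7]), 0.68), (array([573.3, 154.7,  62.4]), 0.51)]
screwdriver [(array([723.9, 254.2,  -0.8]), 0.5)]
carton [(array([ 758.8, -201.8,    3.5]), 0.75), (array([ 5.090e+02, -2.255e+02,  5.000e-01]), 0.53)]
module_mid [(array([ 505.3, -225.6,   39.5]), 0.61), (array([759. ,  -2.8,  -1.7]), 0.33)]
driver_mid [(array([ 510.8, -324.1,   34.2]), 0.85)]
cover_mid [(array([ 492. , -103.7,   56.3]), 0.89), (array([341.1, 214.5,  54.9]), 0.71)]
```

View pics/w14.png

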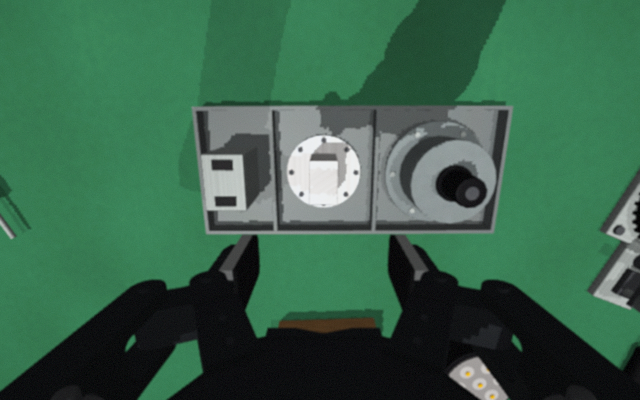

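View pics/s14.png

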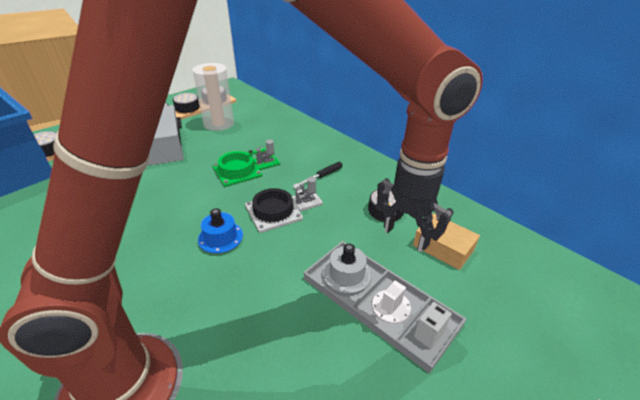

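The wrist picture shows the can (222,182), the module (324,170) and the cover (445,170) upright, each in its own bay. The side picture shows the housing empty, the bystanders in place and the gripper in free air. Handing in.

Run:
```python
from rig import robot
print(robot.close_job())
```

```text
the job is handed in; nothing more can be done
None
```

The lamp is stripped and the job was handed in at about 28 s; no verdict is reported. I pressed the catch until the clamp sprang clear, then set the cover in the widest bay, the driver can in the narrowest and the LED module in the middle one. Each part was lowered until it touched the floor before I let go.

**Parts:** the last wrist picture shows all three upright. Their tops were 65, 67 and 63 mm above the bench, against 66, 68 and 64 mm expected. Each was within about 2 mm of my estimate of its bay's centre.

**Clamp:** it stood crosswise right after the press. The network put its tip at (571, 156) at the end, which fits sprung clear. I did not measure the joint angle itself.

**Bystanders:** the finished lamp, screwdriver and carton read within about 6 mm of their first readings, close to the network's error. The arm was clear of everything.

**Disagreements:**
- The top and side cameras differed by about 4.5 mm in y, so I used the wrist camera's value, which lay between them.
- The can came down about 9 mm off at first, because I took a reading while the arm was still moving. I corrected it before it touched.

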